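# Clamp a specimen in the cut-off saw and hold its guard open

### The job

Take the oblong specimen stub from the tray, seat it fully home and upright in the pocket of the saw's vice, and swing the clamp lever shut over it. Then raise the sprung blade guard and hold it steady at 60 degrees open so that I can line the blade up with the specimen; finish while still holding it there, as it falls shut if let go. Leave the other pieces on the tray where they are.

Things in the scene. Friction and masses are not known exactly. Their poses are not given: they have to be found in the camera images.
- stub_oblong_mid (a point): Centre, 25 mm above the underside, of the oblong stub: plain aluminium block 46 (x) x 26 (y) x 42 mm (z) with a white ceramic chip 22 x 22 x 8 mm amid its top (50 mm in all; a bare 12 mm shoulder at each end). Stands upright on the tray floor, 4 mm above the bench, in a row of three stubs 80 mm apart, its place varying. About 140 g. Either end may face the clamp.
- pocket (a point): Centre of the mouth of the pocket in the top of the saw's steel vice. Pocket 50 (x) x 30 mm (y), 4 mm more than the stub both ways, 12 mm deep, without a lead-in bevel; the vice's top is level with the mouth, so a seated stub stands 38 mm out (30 mm of it aluminium). x runs from the clamp's post to the pocket, z up. The saw's bed is 32 mm, the bench 122 mm below the mouth.
- clamp_axis (a point): On the upright axis of the clamp's post, 45 mm from the pocket's centre towards the vice's -x and 36.5 mm above its mouth: mid-height of the clamp finger (30 mm long, 10 x 10 mm), which lies 1.5 mm above the stub's near shoulder when shut; an unseated stub blocks it. The clamp's top is 52 mm above the mouth. Axes as the vice's.
- lever_end (a point): On the round steel handle of the clamp lever, 70 mm from the post's axis and 38 mm above the pocket's mouth. The handle is level, 14 mm thick from 62 to 87 mm from the axis, 9 to 12 mm nearer the post, with 30 mm free under it. x points from the handle's end to the post.
- clamp_lever (a joint): Angle of the clamp lever in rad: 0 = shut at its stop (finger over the pocket, handle straight away from the pocket, towards the vice's -x); grows anticlockwise seen from above to 1.75 = fully open (handle towards the vice's -y, away from the guard). Starts open at 1.2 to 1.65. Stays where left; about 1 N at the handle's end moves it.
- guard_handle (a point): Middle of the round handle bar of the blade guard, a clear hood with aluminium edges, 170 x 80 x 67 mm. Bar 10 mm thick, along y, 58 mm free between its end stalks, 40 mm out from the guard's front (34 mm clear behind the bar). Shut: 145 mm above the bench, 55 mm above the bed, guard's top 15 mm higher. Turns with the guard: x from bar to guard, z up when shut.
- guard_axis (a point): On the guard's level hinge axis (this frame's y) at mid-width, 125 mm above the bench, at the guard's far edge; x points away from the robot's side, z up. Shut, the bar is 207 mm from it along -x and 20 mm higher; it lifts up and back: at 60 degrees the bar is 86 mm along -x and 189 mm above the axis (314 mm above the bench).
- guard_hinge (a joint): Opening angle of the blade guard in rad: 0 = shut, 1.05 = 60 degrees, stop at 1.35. It is sprung and weighs about 0.4 kg: it takes about 3 N at the bar to lift or hold and falls shut from any angle.
- guard: The blade guard itself, as a body; its origin is on the hinge axis and its axes are those of guard_axis when shut, turning with it.
- vice: The vice: block 120 x 66 x 24 mm on a dark round swivel foot, on the saw's bed. Origin on the bed under the pocket's centre, 32 mm below its mouth; axes as pocket.
- stub_round_mid (a point): Centre of a round aluminium stub on the tray, 34 mm across and 50 mm high with its ceramic disc: not wanted, to be left alone.
- stub_square_mid (a point): Centre of a square aluminium stub on the tray, 36 x 36 mm and 44 mm high with its ceramic chip: not wanted, to be left alone.
- dressing_stick: A pale grey abrasive dressing stick lying in the tray, 100 x 13 x 13 mm, length along its x; origin at the centre of its underside: to be left alone.

How it is judged:
By the outcome, as a careful person would: the job done as asked, in the order asked, and still so for the second after the job is handed in, while the arm keeps its last pose, push and grip.
It also fails if it takes over 72 s, if anything falls off the work surface, if the arm or the gripper's body presses on something with over 40 N, if the wrist force passes 120 N, or if a joint passes its speed limit or range.

### The arm

A 6-joint arm with a two-finger parallel gripper is mounted at the origin on the work surface. World frame = base frame: x ahead of the robot, y to its left, z up, the work surface at z = 0. Lengths are in m, angles in rad, forces in N, time in s.
With the tool pointing down it reaches from about 0.3 to 0.775 m from the base axis. Payload 14.6 kg.
Tool frame: the origin (TCP) lies midway between the tips of the shut fingers; the grasp point (between the pads) lies arm.pinch_z behind it (arm.pinch_z is the distance from the TCP to the grasp point, in m); z points along the fingers, y is the line along which they close (so a half turn about z gives the same grasp; the last joint's range is limited). The gripper opens to 94 mm and grips with 3 to 60 N. Pads are 16 mm wide; open, the fingers measure 119 mm over their backs; the gripper's body (75 mm by 177 mm) begins 78 mm behind the grasp point.
Start: joints at [1.215, 0.3, 1.521, -0, 1.321, -0.067], TCP at [0.157, 0.527, 0.205] pointing down, gripper open.
Joint ranges: [-3.03, 3.03], [-0.79, 2.21], [0.23, 2.52], [-1.04, 4.18], [0, 3.07], [-2.55, 2.55]. Speed limits (rad/s): [2.22, 2.22, 2.57, 3.14, 3.14, 3.14].

### API

Orientations are given as a unit quaternion [x, y, z, w].
In Python, from cell import arm gives the robot as it stands. The module is installed in compiled form; this text tells all that it offers.
- The arm moves only by the tool servo_tool, never from a script. Its argument "rows" is a list that holds one entry, the list of rows, each a list of 7 numbers: the shift along the tool's x, y, z in cm, then the turn, a rotation vector about the tool's x, y, z in degrees, then the opening, from -1 (shut) to 1 (fully open). In form: [[[dx, dy, dz, rx, ry, rz, hand], ...]]. A call has exactly 5 rows; each row shifts and turns the commanded pose from where the row before left it, along the tool's axes as they then stand; what a row does not reach is not made up. A row lasts 1/10 s, in which the tool goes at most 50 mm and 8.59 degrees, less where a joint would pass 70% of its speed; a pose out of reach is approached as far as the arm can. A call with a gripper value outside its range is refused whole. The fingers move at their own pace and stop on an object; "grip_force" is the grip in N (left out, the last holds). Time passes only in rows, so rows that do not move let the fingers close, or fill a call up. It gives the time, the measured TCP pose, the force, the opening and the grip force at its end, in the units of the state.
- arm.state(): the state, without advancing time (a new reading comes with each control period).
- arm.grab_frame(name): name is "side" or "top"; returns the picture (420x560x3 uint8, red, green, blue); there is no depth.
- arm.calibration(name): a dict with "fx", "fy", "cx", "cy" (pixels), "R" (3x3) and "t" (3): a world point X has camera coordinates R X + t. Camera axes: x right, y down, z forward; pixel columns grow to the right and rows downward; lengths in m; the calibration is good to about 2 mm. A picture is of the moment at which its call begins. calibration takes no time and is no camera call.
- arm.sign_off(): hands the job in; it is judged then, once.
The state is a dict: "t": time; "q": joint angles; "qd": joint speeds; "joint_torque": joint torques, N m; "tcp_pos": TCP position; "tool_rot": TCP orientation; "force": force on the tool from outside, world axes, zero at the start; "ft_torque": the same for the moment, N m; "opening": finger opening in m; "grip_force": force on a finger pad.
Only numpy, scipy, OpenCV 4.12 (cv2) and the standard library are available. Lean on these libraries where they do the work, as an engineer would, in place of code of your own. Each camera call takes 0.05 s, during which the arm holds its last target. There are 200 camera calls.

## Working session

There is one attempt and no reset: what is moved stays moved. The work goes in short steps, Python scripts to look and compute and a tool call to move; the robot and the scene stay as the last step left them, time stands still between calls to the robot, and variables do not carry over. Pictures are saved under pics/ and viewed, at most 10 in all, crops included, and the job is handed in when it is done.

Besides the shell and the picture viewer there is one more tool, called after "Emit:" by a JSON object that holds its "api" and its "payload", one argument or row to a line. servo_tool: Moves the arm, as the interface text tells. Its arguments: {"type":"object","properties":{"rows":{"type":"array"},"grip_force":{"type":"number"}},"required":["rows"]}

```bash
mkdir -p pics; python3 - <<'E'
from cell import arm
import cv2,numpy as np
print(arm.state(),arm.pinch_z)
for n in("side","top"):
    im=arm.grab_frame(n);cv2.imwrite(f"pics/{n}0.png",im[:,:,::-1])
    c=arm.calibration(n);print(n,c["fx"],c["cx"],c["cy"],np.round(c["R"],3).tolist(),c["t"], -np.array(c["R"]).T@c["t"])
E
```

```text
{'t': 0.0, 'q': array([ 1.21540575e+00,  3.00501114e-01,  1.52157369e+00, -1.55591117e-05,
        1.32071767e+00, -6.66166476e-02]), 'qd': array([-2.12578582e-05, -2.11588769e-05,  2.88664666e-04,  6.73157792e-04,
       -1.61642474e-03,  5.53190025e-04]), 'joint_torque': array([-4.76944206e-04, -5.31806731e+01, -3.52735698e+01,  7.07880151e-02,
        2.44071818e-02, -8.89574630e-05]), 'tcp_pos': array([0.15655031, 0.5269724 , 0.204873  ]), 'tool_rot': array([ 1.43883866e-01,  9.89594398e-01, -5.88184747e-04, -1.18277055e-04]), 'force': array([ 0.5513038 , -0.00915794,  0.45681777]), 'ft_torque': array([ 0.00893196,  0.01472465, -0.02557833]), 'grip_force': 0.0, 'opening': 0.09430148227597505} 0.0188
side 440.99171004281135 285.5193133479985 206.98153484476836 [[-0.884, -0.468, 0.01], [-0.33, 0.606, -0.724], [0.333, -0.643, -0.69]] [0.52784674 0.21052001 0.79296465] [0.27190224 0.62930273 0.69410449]
top 410.2096793494746 281.5776005646701 212.8729727346254 [[-0.001, -1.0, -0.001], [-0.988, 0.002, -0.153], [0.153, 0.0, -0.988]] [0.08396225 0.56521957 0.88315363] [0.42342093 0.08268534 0.95935447]
```

```bash
ls -la .
```

```text
total 12
drwxr-xr-x  3 agent agent 4096 Dec  3 17:23 .
drwxr-xr-x 23 root  root  4096 Dec  3 17:23 ..
drwxr-xr-x  2 agent agent 4096 Dec  3 17:23 pics
```

View pics/side0.png

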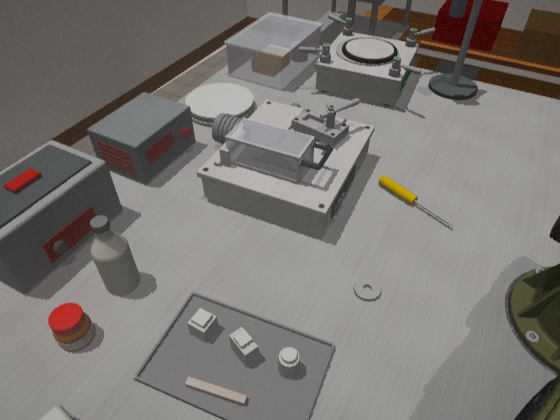

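View pics/top0.png

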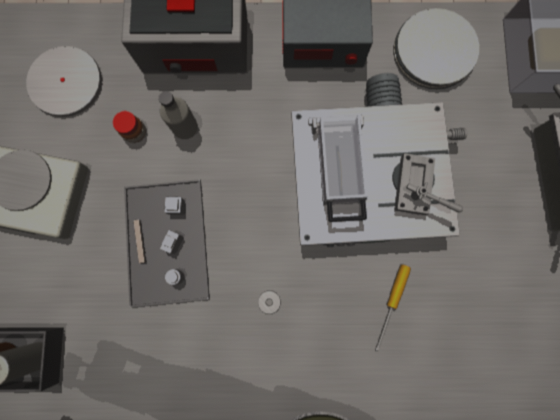

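```bash
python3 - <<'E'
import cv2,numpy as np
s=cv2.imread("pics/side0.png");t=cv2.imread("pics/top0.png")
def c(im,x,y,w,h,k):return cv2.resize(im[y:y+h,x:x+w],None,fx=k,fy=k,interpolation=cv2.INTER_CUBIC)
# left: top saw 300..470,90..250 ; right
a=np.hstack([c(t,300,100,160,120,2.5) , c(t,390,145,80,60,5)])
b=np.hstack([c(s,190,80,200,150,2), c(t,140,190,80,60,5)])
# b 300 high both
print(a.shape,b.shape)
cv2.imwrite("pics/m1.png",np.vstack([a,b]))
E
```

```text
(300, 800, 3) (300, 800, 3)
```

View pics/m1.png

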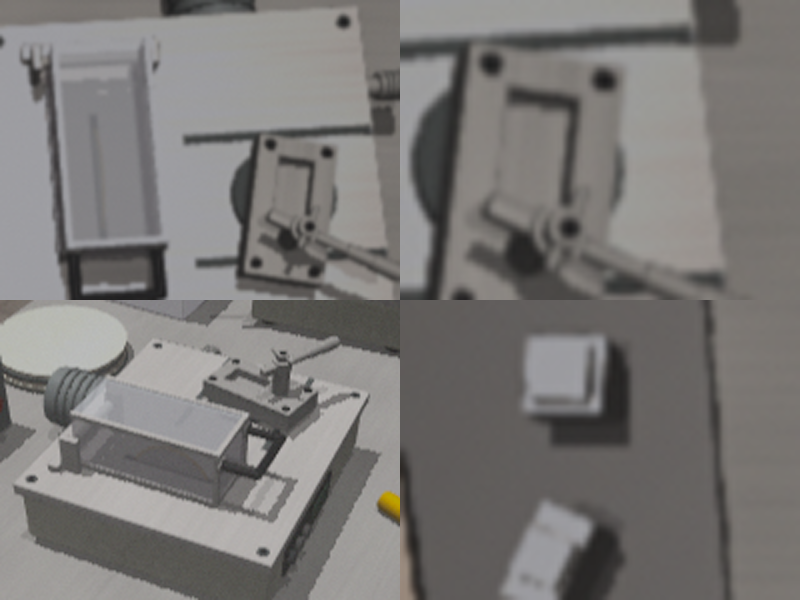

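```bash
python3 - <<'E'
import cv2,numpy as np
s=cv2.imread("pics/side0.png");t=cv2.imread("pics/top0.png")
def c(im,x,y,w,h,k):
    a=im[y:y+h,x:x+w]; a=cv2.normalize(a,None,0,255,cv2.NORM_MINMAX)
    return cv2.resize(a,None,fx=k,fy=k,interpolation=cv2.INTER_CUBIC)
a=np.hstack([c(t,155,225,40,30,10) , c(s,225,325,40,30,10)])
b=np.hstack([c(s,285,90,80,60,5), c(t,395,150,80,60,5)])
cv2.imwrite("pics/m2.png",np.vstack([a,b]))
E
```

```text
(no output)
```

View pics/m2.png

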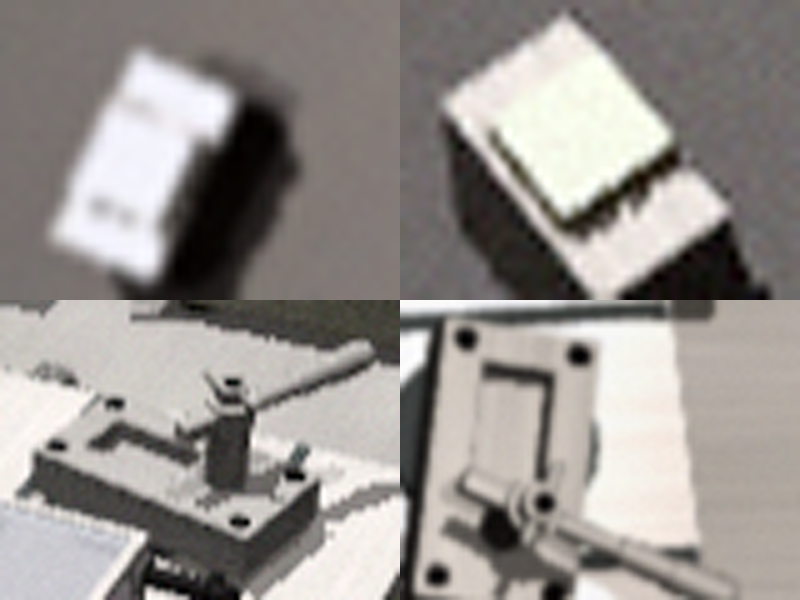

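```bash
cat >h.py <<'E'
from cell import arm
import numpy as np
from scipy.spatial.transform import Rotation as Ro
def ray(n,px,off=(0,0),k=1,z=0):
    c=arm.calibration(n);R=np.array(c["R"]);t=np.array(c["t"])
    p=(np.array(px,float)+.5)/k-.5+np.array(off)
    d=np.c_[(p[:,0]-c["cx"])/c["fx"],(p[:,1]-c["cy"])/c["fy"],np.ones(len(p))]@R
    o=-R.T@t
    return o+d*((z-o[2])/d[:,2])[:,None]
E
python3 - <<'E'
from h import *
np.set_printoptions(precision=4,suppress=True)
def quad(P,l):
    P=P[:,:2];print(l,P.tolist(),"mean",P.mean(0),"sides",np.linalg.norm(np.roll(P,-1,0)-P,axis=1),[float(np.degrees(np.arctan2(*(np.roll(P,-1,0)-P)[i][::-1]))) for i in range(4)])
np.set_printoptions(precision=4,suppress=True)
quad(ray("side",[(163,15),(45,103),(188,293),(330,215)],(225,325),10,.046),"stub side")
quad(ray("top",[(138,50),(238,95),(155,280),(50,238)],(155,225),10,.046),"stub top")
quad(ray("side",[(114,103),(57,145),(240,221),(295,176)],(285,90),5,.122),"bolts side")
quad(ray("top",[(66,38),(180,55),(157,293),(37,275)],(395,150),5,.122),"bolts top")
print("pocket top",ray("top",[(82,62),(154,74),(152,180)],(395,150),5,.122))
print("pocket side",ray("side",[(90,143),(128,120)],(285,90),5,.122))
print("post",ray("top",[(143,202)],(395,150),5,.174),ray("side",[(232,82)],(285,90),5,.174))
print("hend",ray("top",[(333,290)],(395,150),5,.16),ray("side",[(370,52)],(285,90),5,.16))
print("bar",ray("top",[(72,290),(162,290)],(300,100),2.5,.145))
print("bar side",ray("side",[(228,165),(282,140),(260,173)],(190,80),2,.145))
E
```

```text
stub side [[0.5155561566188237, 0.3136410757842135], [0.5238496216173183, 0.3365078735266622], [0.4857090665229806, 0.35380437828326056], [0.4728097505562868, 0.33166943117836634]] mean [0.4995 0.3339] sides [0.0243 0.0419 0.0256 0.0464] [70.06500596957274, 155.60600329778484, -120.23183300272761, -22.867651761172528]
stub top [[0.5275600761080698, 0.3367501540029598], [0.5174091249510823, 0.3139759557344682], [0.4761986606851623, 0.33087672320815686], [0.48554520515594396, 0.35460562472428914]] mean [0.5017 0.3341] sides [0.0249 0.0445 0.0255 0.0457] [-114.02356345844801, 157.701042183789, 68.501083623619, -23.02451084797644]
bolts side [[0.6614092430120516, -0.23230604201162064], [0.6687573310266718, -0.18523609898676774], [0.5667519844701581, -0.16879395999265567], [0.558933404510133, -0.21530019834148917]] mean [ 0.614  -0.2004] sides [0.0476 0.1033 0.0472 0.1039] [81.12717219769834, 170.84331165053155, -99.54326388710065, -9.422353555126218]
bolts top [[0.6716275928792598, -0.1833513099562022], [0.6641458787838428, -0.23101413063712517], [0.5625134830334327, -0.2157017090023291], [0.5701497550679078, -0.16641190301220116]] mean [ 0.6171 -0.1991] sides [0.0482 0.1028 0.0499 0.1029] [-98.9210197188476, 171.43198758828055, 81.19340798357645, -9.476843201556607]
pocket top [[ 0.6612 -0.1896  0.122 ]
 [ 0.6559 -0.2196  0.122 ]
 [ 0.6103 -0.2163  0.122 ]]
pocket side [[ 0.6558 -0.1944  0.122 ]
 [ 0.6487 -0.2216  0.122 ]]
post [[ 0.5899 -0.1937  0.174 ]] [[ 0.5872 -0.1958  0.174 ]]
hend [[ 0.5573 -0.2717  0.16  ]] [[ 0.5493 -0.2744  0.16  ]]
bar [[ 0.5437 -0.0111  0.145 ]
 [ 0.5436 -0.0833  0.145 ]]
bar side [[ 0.5657 -0.0157  0.145 ]
 [ 0.5348 -0.0809  0.145 ]
 [ 0.5319 -0.0194  0.145 ]]
```

```bash
cat >>h.py <<'E'
def go(pos,yaw):
    "total shift in tool axes (cm) after turning by rz (deg) so that tool y lies at yaw"
    s=arm.state();R=Ro.from_quat(s["tool_rot"])
    Rt=Ro.from_matrix(np.c_[np.cross([np.cos(yaw*np.pi/180),np.sin(yaw*np.pi/180),0],[0,0,-1]),[np.cos(yaw*np.pi/180),np.sin(yaw*np.pi/180),0],[0,0,-1]])
    d=np.array(pos)-s["tcp_pos"]
    print("t",s["t"],"tcp",s["tcp_pos"].round(4),"rv",np.degrees((R.inv()*Rt).as_rotvec()).round(2),"now-axes",(R.inv().apply(d)*100).round(2),"turned-axes",(Rt.inv().apply(d)*100).round(2),
     "F",s["force"].round(1),"op",round(s["opening"],4),"grip",round(s["grip_force"],1))
E
python3 -c "
from h import *
go([.5006,.334,.12],67.0)"
```

```text
t 0.1 tcp [0.1566 0.527  0.2049] rv [-0.06 -0.    6.45] now-axes [-38.48  -8.7    8.5 ] turned-axes [-39.21  -4.32   8.49] F [-0.3  1.1  0.1] op 0.0938 grip 0.0
```

Emit:
{"api": "servo_tool", "payload": {
  "rows": [
    [[0, 0, 0, 0, 0, 6.45, -0.1], [-4.36, -0.48, 0.9, 0, 0, 0, -0.1], [-4.36, -0.48, 0.9, 0, 0, 0, -0.1], [-4.36, -0.48, 0.9, 0, 0, 0, -0.1], [-4.36, -0.48, 0.9, 0, 0, 0, -0.1]]
  ]
}}

```text
t: 0.6
tcp_pos: [0.3109, 0.4403, 0.1689]
tool_rot: [0.199, 0.98, -0.0, -0.0]
force: [1.2, 0.6, -0.2]
opening: 0.0576
grip_force: 0.0
```

Emit:
{"api": "servo_tool", "payload": {
  "rows": [
    [[-4.36, -0.48, 0.9, 0, 0, 0, -0.1], [-4.36, -0.48, 0.9, 0, 0, 0, -0.1], [-4.36, -0.48, 0.9, 0, 0, 0, -0.1], [-4.36, -0.48, 0.9, 0, 0, 0, -0.1], [-4.36, -0.48, 0.9, 0, 0, 0, -0.1]]
  ]
}}

```text
t: 1.1
tcp_pos: [0.5023, 0.3329, 0.1238]
tool_rot: [0.199, 0.98, -0.0, -0.0]
force: [0.8, 0.5, -0.5]
opening: 0.0421
grip_force: 0.0
```

Emit:
{"api": "servo_tool", "payload": {
  "rows": [
    [[0, 0, 0, 0, 0, 0, -0.1], [0, 0, 0, 0, 0, 0, -0.1], [0, 0, 0, 0, 0, 0, -0.1], [0, 0, 0, 0, 0, 0, -0.1], [0, 0, 0, 0, 0, 0, -0.1]]
  ]
}}

```text
t: 1.6
tcp_pos: [0.5004, 0.3348, 0.1249]
tool_rot: [0.199, 0.98, 0.0, 0.0]
force: [0.5, -1.6, 0.0]
opening: 0.0423
grip_force: 0.0
```

```bash
python3 -c "
from h import *
go([.5006,.334,.0202],67.0)"
```

```text
t 1.6 tcp [0.5004 0.3348 0.1249] rv [0.03 0.02 0.08] now-axes [-0.05 -0.07 10.47] turned-axes [-0.05 -0.07 10.47] F [ 0.5 -1.6  0. ] op 0.0423 grip 0.0
```

Emit:
{"api": "servo_tool", "payload": {
  "rows": [
    [[-0.05, -0.07, 4, 0, 0, 0, -0.1], [0, 0, 3.5, 0, 0, 0, -0.1], [0, 0, 2, 0, 0, 0, -0.1], [0, 0, 0.97, 0, 0, 0, -0.1], [0, 0, 0, 0, 0, 0, -0.1]]
  ]
}}

```text
t: 2.1
tcp_pos: [0.5006, 0.3334, 0.0191]
tool_rot: [0.199, 0.98, -0.0, -0.0]
force: [-0.3, 0.2, -0.0]
opening: 0.0422
grip_force: 0.0
```

Emit:
{"api": "servo_tool", "payload": {
  "rows": [
    [[0, 0, 0, 0, 0, 0, -1], [0, 0, 0, 0, 0, 0, -1], [0, 0, 0, 0, 0, 0, -1], [0, 0, 0, 0, 0, 0, -1], [0, 0, 0, 0, 0, 0, -1]]
  ],
  "grip_force": 30
}}

```text
t: 2.6
tcp_pos: [0.5017, 0.3337, 0.0211]
tool_rot: [0.199, 0.98, 0.001, 0.001]
force: [-1.9, 0.4, 6.9]
opening: 0.0256
grip_force: 30.0
```

```bash
python3 - <<'E'
from h import *;import cv2
go([.5006,.334,.20],67)
s=arm.grab_frame("side");t=arm.grab_frame("top")
c=lambda im,x,y,w,h,k:cv2.resize(im[y:y+h,x:x+w],None,fx=k,fy=k,interpolation=cv2.INTER_CUBIC)
cv2.imwrite("pics/g1.png",np.hstack([c(s,180,300,100,75,4),c(t,140,200,100,75,4)])[:,:,::-1])
E
```

```text
t 2.6 tcp [0.5017 0.3337 0.0211] rv [0.1  0.06 0.  ] now-axes [ 9.000e-02  1.000e-02 -1.789e+01] turned-axes [  0.11  -0.02 -17.89] F [-1.9  0.4  6.9] op 0.0256 grip 30.0
```

View pics/g1.png

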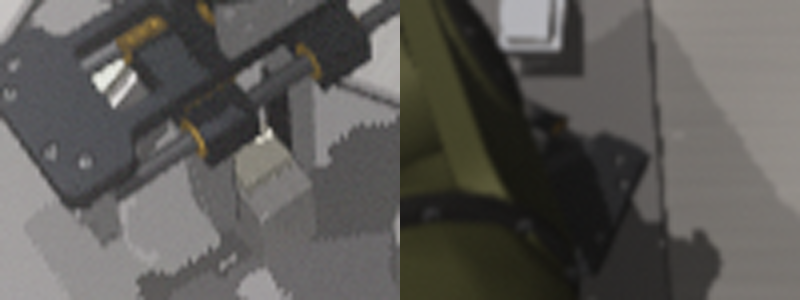

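Emit:
{"api": "servo_tool", "payload": {
  "rows": [
    [[0, 0, -1.5, 0, 0, 0, -1], [0, 0, -4, 0, 0, 0, -1], [0, 0, -5, 0, 0, 0, -1], [0, 0, -5, 0, 0, 0, -1], [0, 0, -4.5, 0, 0, 0, -1]]
  ]
}}

```text
t: 3.2
tcp_pos: [0.5008, 0.3331, 0.2235]
tool_rot: [0.199, 0.98, 0.001, 0.001]
force: [0.0, -0.9, -1.0]
opening: 0.0258
grip_force: 30.0
```

Emit:
{"api": "servo_tool", "payload": {
  "rows": [
    [[0, 0, -2, 0, 0, -6.85, -1], [0, 0, 0, 0, 0, -6.85, -1], [0, 0, 0, 0, 0, 0, -1], [0, 0, 0, 0, 0, 0, -1], [0, 0, 0, 0, 0, 0, -1]]
  ]
}}

```text
t: 3.7
tcp_pos: [0.5009, 0.3332, 0.2394]
tool_rot: [0.082, 0.997, -0.0, -0.0]
force: [-0.6, 0.1, -2.3]
opening: 0.0255
grip_force: 30.0
```

```bash
python3 -c "
from h import *
go([.6331,-.2025,.17],80.7)"
```

```text
t 3.7 tcp [0.5009 0.3332 0.2394] rv [-0.04 -0.05 -0.15] now-axes [-21.84 -50.66   6.95] turned-axes [-21.7  -50.73   6.94] F [-0.6  0.1 -2.3] op 0.0255 grip 30.0
```

Emit:
{"api": "servo_tool", "payload": {
  "rows": [
    [[-0.7, -1.7, 0, 0, 0, 0, -1], [-1.5, -3.5, 0, 0, 0, 0, -1], [-1.5, -3.5, 0, 0, 0, 0, -1], [-1.5, -3.5, 0, 0, 0, 0, -1], [-1.5, -3.5, 0, 0, 0, 0, -1]]
  ]
}}

```text
t: 4.2
tcp_pos: [0.542, 0.1652, 0.2396]
tool_rot: [0.082, 0.997, -0.0, -0.0]
force: [1.4, -0.7, -1.5]
opening: 0.0259
grip_force: 30.0
```

Emit:
{"api": "servo_tool", "payload": {
  "rows": [
    [[-1.5, -3.5, 0, 0, 0, 0, -1], [-1.5, -3.5, 0, 0, 0, 0, -1], [-1.5, -3.5, 0, 0, 0, 0, -1], [-1.5, -3.5, 0, 0, 0, 0, -1], [-1.5, -3.5, 0, 0, 0, 0, -1]]
  ]
}}

```text
t: 4.7
tcp_pos: [0.5874, -0.0197, 0.2396]
tool_rot: [0.082, 0.997, -0.0, -0.0]
force: [0.6, 0.7, -1.6]
opening: 0.0255
grip_force: 30.0
```

Emit:
{"api": "servo_tool", "payload": {
  "rows": [
    [[-1.5, -3.5, 0, 0, 0, 0, -1], [-1.5, -3.5, 0, 0, 0, 0, -1], [-1.5, -3.5, 0, 0, 0, 0, -1], [-1.5, -3.5, 0, 0, 0, 0, -1], [-1.5, -3.5, 0, 0, 0, 0, -1]]
  ]
}}

```text
t: 5.2
tcp_pos: [0.6329, -0.2045, 0.2395]
tool_rot: [0.082, 0.997, 0.0, -0.0]
force: [0.9, -0.5, -0.2]
opening: 0.0256
grip_force: 30.0
```

Emit:
{"api": "servo_tool", "payload": {
  "rows": [
    [[0, 0, 0, 0, 0, 0, -1], [0, 0, 0, 0, 0, 0, -1], [0, 0, 0, 0, 0, 0, -1], [0, 0, 0, 0, 0, 0, -1], [0, 0, 0, 0, 0, 0, -1]]
  ]
}}

```text
t: 5.7
tcp_pos: [0.6334, -0.2013, 0.2401]
tool_rot: [0.081, 0.997, -0.0, 0.0]
force: [0.9, -0.1, -1.0]
opening: 0.0258
grip_force: 30.0
```

```bash
python3 - <<'E'
from h import *;import cv2
go([.6331,-.2025,.145],80.7)
s=arm.grab_frame("side");t=arm.grab_frame("top")
c=lambda im,x,y,w,h,k:cv2.resize(im[y:y+h,x:x+w],None,fx=k,fy=k,interpolation=cv2.INTER_CUBIC)
cv2.imwrite("pics/g2.png",np.hstack([c(s,250,50,133,100,6)])[:,:,::-1])
E
```

```text
t 5.7 tcp [ 0.6334 -0.2013  0.2401] rv [-0.    0.02  0.05] now-axes [ 0.02 -0.12  9.51] turned-axes [ 0.01 -0.12  9.51] F [ 0.9 -0.1 -1. ] op 0.0258 grip 30.0
```

View pics/g2.png

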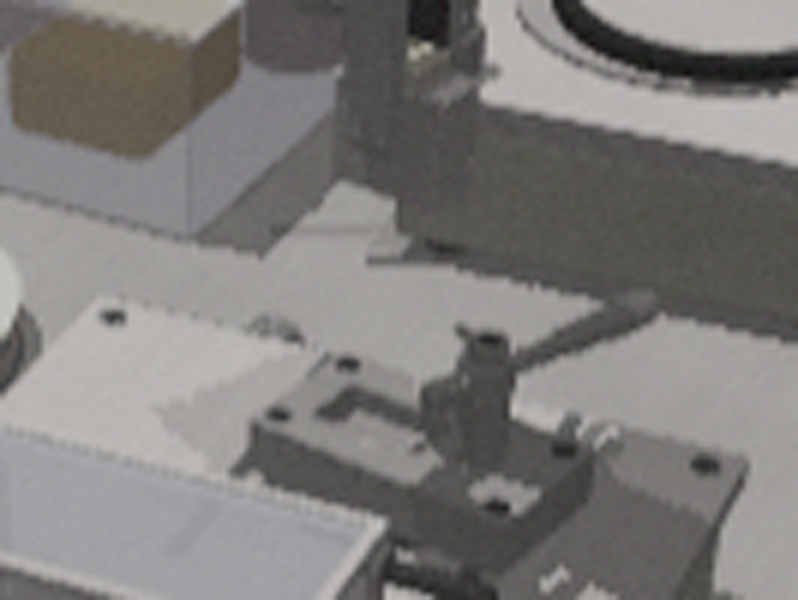

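Emit:
{"api": "servo_tool", "payload": {
  "rows": [
    [[0, -0.12, 3, 0, 0, 0, -1], [0, 0, 3, 0, 0, 0, -1], [0, 0, 2.5, 0, 0, 0, -1], [0, 0, 1, 0, 0, 0, -1], [0, 0, 0, 0, 0, 0, -1]]
  ]
}}

```text
t: 6.3
tcp_pos: [0.6329, -0.203, 0.1438]
tool_rot: [0.081, 0.997, 0.0, -0.001]
force: [0.7, 0.5, -1.6]
opening: 0.0258
grip_force: 30.0
```

Emit:
{"api": "servo_tool", "payload": {
  "rows": [
    [[0, 0, 0.2, 0, 0, 0, -1], [0, 0, 0.2, 0, 0, 0, -1], [0, 0, 0.2, 0, 0, 0, -1], [0, 0, 0, 0, 0, 0, -1], [0, 0, 0, 0, 0, 0, -1]]
  ]
}}

```text
t: 6.8
tcp_pos: [0.6333, -0.2033, 0.1391]
tool_rot: [0.081, 0.997, -0.0, 0.0]
force: [-0.9, 0.0, -1.1]
opening: 0.0261
grip_force: 30.0
```

```bash
python3 -c "
from h import *
go([.6331,-.2025,.128],80.7);print(arm.state()['ft_torque'])"
```

```text
t 6.8 tcp [ 0.6333 -0.2033  0.1391] rv [-0.01  0.02  0.  ] now-axes [0.03 0.08 1.11] turned-axes [0.03 0.08 1.11] F [-0.9  0.  -1.1] op 0.0261 grip 30.0
[-0.00566321 -0.07982188  0.01650408]
```

Emit:
{"api": "servo_tool", "payload": {
  "rows": [
    [[0, 0.03, 0.1, 0, 0, 0, -1], [0, 0, 0.1, 0, 0, 0, -1], [0, 0, 0.1, 0, 0, 0, -1], [0, 0, 0, 0, 0, 0, -1], [0, 0, 0, 0, 0, 0, -1]]
  ]
}}

```text
t: 7.3
tcp_pos: [0.6337, -0.2033, 0.1386]
tool_rot: [0.081, 0.997, -0.001, 0.001]
force: [-7.6, 2.1, 18.3]
opening: 0.0259
grip_force: 30.0
```

```bash
python3 -c "
from h import *
go([.6331,-.2025,.128],80.7);print(arm.state()['ft_torque'])"
```

```text
t 7.3 tcp [ 0.6337 -0.2033  0.1386] rv [-0.06  0.16 -0.  ] now-axes [0.07 0.07 1.06] turned-axes [0.07 0.07 1.06] F [-7.6  2.1 18.3] op 0.0259 grip 30.0
[ 0.16097185  1.47570855 -0.09399973]
```

Emit:
{"api": "servo_tool", "payload": {
  "rows": [
    [[0, 0, -0.3, 0, 0, 0, -1], [0.15, 0.05, 0, 0, 0, 0, -1], [0, 0, 0.15, 0, 0, 0, -1], [0, 0, 0.15, 0, 0, 0, -1], [0, 0, 0, 0, 0, 0, -1]]
  ]
}}

```text
t: 7.8
tcp_pos: [0.6319, -0.2022, 0.1352]
tool_rot: [0.081, 0.997, 0.0, -0.0]
force: [2.4, -1.0, -3.7]
opening: 0.0254
grip_force: 30.0
```

```bash
python3 -c "
from h import *
go([.6331,-.2025,.128],80.7);print(arm.state()['ft_torque'])"
```

```text
t 7.8 tcp [ 0.6319 -0.2022  0.1352] rv [ 0.01 -0.01  0.01] now-axes [-0.12 -0.01  0.72] turned-axes [-0.12 -0.01  0.72] F [ 2.4 -1.  -3.7] op 0.0254 grip 30.0
[-0.03973969 -0.59877116  0.00441784]
```

Emit:
{"api": "servo_tool", "payload": {
  "rows": [
    [[-0.03, 0, 0.2, 0, 0, 0, -1], [0, 0, 0.2, 0, 0, 0, -1], [0, 0, 0.2, 0, 0, 0, -1], [0, 0, 0.1, 0, 0, 0, -1], [0, 0, 0, 0, 0, 0, -1]]
  ]
}}

```text
t: 8.3
tcp_pos: [0.632, -0.2022, 0.1285]
tool_rot: [0.081, 0.997, 0.0, -0.0]
force: [-0.1, 0.3, -1.3]
opening: 0.0262
grip_force: 30.0
```

```bash
python3 -c "
from h import *
go([.6331,-.2025,.127],80.7);print(arm.state()['ft_torque'])"
```

```text
t 8.3 tcp [ 0.632  -0.2022  0.1285] rv [ 0.   -0.03  0.01] now-axes [-0.11 -0.01  0.15] turned-axes [-0.11 -0.01  0.15] F [-0.1  0.3 -1.3] op 0.0262 grip 30.0
[-0.00266517 -0.00595101 -0.01774014]
```

Emit:
{"api": "servo_tool", "payload": {
  "rows": [
    [[0, 0, 0.1, 0, 0, 0, -1], [0, 0, 0.1, 0, 0, 0, -1], [0, 0, 0.05, 0, 0, 0, -1], [0, 0, 0, 0, 0, 0, -1], [0, 0, 0, 0, 0, 0, -1]]
  ]
}}

```text
t: 8.8
tcp_pos: [0.6322, -0.2023, 0.1271]
tool_rot: [0.081, 0.997, -0.0, 0.0]
force: [-2.9, 2.7, 6.1]
opening: 0.0257
grip_force: 30.0
```

```bash
python3 -c "
from h import *
go([.6331,-.2025,.127],80.7);print(arm.state()['ft_torque'])"
```

```text
t 8.8 tcp [ 0.6322 -0.2023  0.1271] rv [-0.01  0.03  0.  ] now-axes [-0.09 -0.    0.01] turned-axes [-0.09 -0.    0.01] F [-2.9  2.7  6.1] op 0.0257 grip 30.0
[ 0.2397209   0.6368138  -0.00673372]
```

Emit:
{"api": "servo_tool", "payload": {
  "rows": [
    [[0, 0, 0, 0, 0, 0, -0.1], [0, 0, 0, 0, 0, 0, -0.1], [0, 0, 0, 0, 0, 0, -0.1], [0, 0, 0, 0, 0, 0, -0.1], [0, 0, 0, 0, 0, 0, -0.1]]
  ]
}}

```text
t: 9.3
tcp_pos: [0.6321, -0.2023, 0.1261]
tool_rot: [0.081, 0.997, 0.0, -0.0]
force: [-0.5, -0.2, -0.6]
opening: 0.0422
grip_force: 0.0
```

Emit:
{"api": "servo_tool", "payload": {
  "rows": [
    [[0, 0, -1, 0, 0, 0, -0.1], [0, 0, -2.5, 0, 0, 0, -0.1], [0, 0, -4, 0, 0, 0, -0.1], [0, 0, -2, 0, 0, 0, -0.1], [0, 0, 0, 0, 0, 0, -1]]
  ]
}}

```text
t: 9.8
tcp_pos: [0.6331, -0.2027, 0.2256]
tool_rot: [0.081, 0.997, -0.001, 0.003]
force: [-0.4, -1.3, 0.0]
opening: 0.0375
grip_force: 0.0
```

```bash
python3 - <<'E'
from h import *
P=np.array([.5867,-.1948]);V=170.7
def push(th,g=0,r=.072):
    f=np.radians(V+th);n=np.array([-np.sin(f),np.cos(f)]);t=np.radians(th)
    return P+r*np.array([np.cos(f),np.sin(f)])+(g+.007+.008*abs(np.sin(t))+.0125*abs(np.cos(t)))*n
p0=push(75,.010);go([*p0,.205],80.7);go([*p0,.148],80.7)
ax=np.array([[np.cos(np.radians(170.7)),np.sin(np.radians(170.7))],[np.cos(np.radians(80.7)),np.sin(np.radians(80.7))]])
prev=p0
for th in list(range(70,-1,-7)):
    p=push(th);print(th,p.round(4),(ax@(p-prev)*100).round(2));prev=p
E
```

```text
t 9.8 tcp [ 0.6331 -0.2027  0.2256] rv [-0.07  0.35  0.  ] now-axes [ 3.89 -7.65  2.05] turned-axes [ 3.87 -7.65  2.06] F [-0.4 -1.3  0. ] op 0.0375 grip 0.0
t 9.8 tcp [ 0.6331 -0.2027  0.2256] rv [-0.07  0.35  0.  ] now-axes [ 3.92 -7.64  7.75] turned-axes [ 3.87 -7.65  7.76] F [-0.4 -1.3  0. ] op 0.0375 grip 0.0
70 [ 0.5679 -0.2668] [1.53 0.27]
63 [ 0.56   -0.2646] [0.81 0.09]
56 [ 0.5523 -0.2613] [0.81 0.19]
49 [ 0.5449 -0.2571] [0.8  0.29]
42 [ 0.5378 -0.2519] [0.78 0.4 ]
35 [ 0.5313 -0.2457] [0.74 0.51]
28 [ 0.5255 -0.2385] [0.69 0.61]
21 [ 0.5206 -0.2305] [0.62 0.71]
14 [ 0.5167 -0.2217] [0.53 0.81]
7 [ 0.5139 -0.2123] [0.42 0.89]
0 [ 0.5125 -0.2024] [0.3  0.95]
```

Emit:
{"api": "servo_tool", "payload": {
  "rows": [
    [[1.3, -2.55, 0, 0, 0, 0, -1], [1.3, -2.55, 0, 0, 0, 0, -1], [1.3, -2.55, 0, 0, 0, 0, -1], [0, 0, 0, 0, 0, 0, -1], [0, 0, 0, 0, 0, 0, -1]]
  ]
}}

```text
t: 10.3
tcp_pos: [0.5811, -0.2715, 0.2206]
tool_rot: [0.081, 0.997, 0.0, -0.0]
force: [-0.8, -0.1, -1.1]
opening: 0.0008
grip_force: 0.0
```

Emit:
{"api": "servo_tool", "payload": {
  "rows": [
    [[0, 0, 2.5, 0, 0, 0, -1], [0, 0, 2.5, 0, 0, 0, -1], [0, 0, 1.5, 0, 0, 0, -1], [0, 0, 0.8, 0, 0, 0, -1], [0, 0, 0, 0, 0, 0, -1]]
  ]
}}

```text
t: 10.8
tcp_pos: [0.5814, -0.271, 0.1475]
tool_rot: [0.081, 0.997, 0.0, -0.001]
force: [0.2, -0.6, 0.1]
opening: 0.0006
grip_force: 0.0
```

```bash
python3 -c "
from h import *
go([0.5793,-0.2665,.148],80.7)"
```

```text
t 10.8 tcp [ 0.5814 -0.271   0.1475] rv [ 0.03 -0.07  0.03] now-axes [ 0.28  0.41 -0.05] turned-axes [ 0.28  0.41 -0.05] F [ 0.2 -0.6  0.1] op 0.0006 grip 0.0
```

Emit:
{"api": "servo_tool", "payload": {
  "rows": [
    [[0.7, 0.1, 0, 0, 0, 0, -1], [0.7, 0.1, 0, 0, 0, 0, -1], [0.81, 0.09, 0, 0, 0, 0, -1], [0.81, 0.19, 0, 0, 0, 0, -1], [0.8, 0.29, 0, 0, 0, 0, -1]]
  ]
}}

```text
t: 11.3
tcp_pos: [0.5442, -0.2576, 0.1487]
tool_rot: [0.081, 0.997, -0.0, 0.0]
force: [2.1, -0.6, 0.4]
opening: 0.0003
grip_force: 0.5
```

Emit:
{"api": "servo_tool", "payload": {
  "rows": [
    [[0.78, 0.4, 0, 0, 0, 0, -1], [0.74, 0.51, 0, 0, 0, 0, -1], [0.69, 0.61, 0, 0, 0, 0, -1], [0.62, 0.71, 0, 0, 0, 0, -1], [0, 0, 0, 0, 0, 0, -1]]
  ]
}}

```text
t: 11.8
tcp_pos: [0.5201, -0.2301, 0.1484]
tool_rot: [0.081, 0.997, 0.0, -0.0]
force: [-0.3, -0.2, 0.4]
opening: 0.0005
grip_force: 0.0
```

```bash
python3 -c "
from h import *
go([0.5125,-0.2024,.148],80.7)"
```

```text
t 11.8 tcp [ 0.5201 -0.2301  0.1484] rv [ 0.01 -0.02  0.04] now-axes [1.19 2.62 0.04] turned-axes [1.2  2.62 0.04] F [-0.3 -0.2  0.4] op 0.0005 grip 0.0
```

Emit:
{"api": "servo_tool", "payload": {
  "rows": [
    [[0.5, 0.81, 0, 0, 0, 0, -1], [0.4, 0.89, 0, 0, 0, 0, -1], [0.2, 0.7, 0, 0, 0, 0, -1], [0, 0.2, 0, 0, 0, 0, -1], [0, 0, 0, 0, 0, 0, -1]]
  ]
}}

```text
t: 12.3
tcp_pos: [0.514, -0.2033, 0.1483]
tool_rot: [0.081, 0.997, 0.0, -0.0]
force: [-0.9, 0.4, 0.0]
opening: 0.0003
grip_force: 0.0
```

Emit:
{"api": "servo_tool", "payload": {
  "rows": [
    [[0, 0.2, 0, 0, 0, 0, -1], [0, 0.2, 0, 0, 0, 0, -1], [0, 0.1, 0, 0, 0, 0, -1], [0, 0, 0, 0, 0, 0, -1], [0, 0, 0, 0, 0, 0, -1]]
  ]
}}

```text
t: 12.8
tcp_pos: [0.5144, -0.2007, 0.1483]
tool_rot: [0.081, 0.997, -0.002, -0.0]
force: [-3.3, -13.3, -0.5]
opening: 0.0006
grip_force: 6.9
```

```bash
python3 -c "
from h import *
go([0.5125,-0.2024,.148],80.7)"
```

```text
t 12.8 tcp [ 0.5144 -0.2007  0.1483] rv [-0.19  0.01 -0.05] now-axes [ 0.16 -0.19  0.03] turned-axes [ 0.16 -0.19  0.03] F [ -3.3 -13.3  -0.5] op 0.0006 grip 6.9
```

Emit:
{"api": "servo_tool", "payload": {
  "rows": [
    [[0, -1, 0, 0, 0, 0, -1], [0, -2, 0, 0, 0, 0, -1], [0, 0, -4, 0, 0, 0, -1], [0, 0, -4.5, 0, 0, 0, -1], [-1, -3, -3, 0, 0, 0, -1]]
  ]
}}

```text
t: 13.3
tcp_pos: [0.5153, -0.2584, 0.2669]
tool_rot: [0.08, 0.997, -0.0, 0.001]
force: [0.5, -0.8, 0.8]
opening: 0.0006
grip_force: 0.0
```

Emit:
{"api": "servo_tool", "payload": {
  "rows": [
    [[4, -1.5, 0, 0, 0, 0, -1], [4, -1.5, 0, 0, 0, 0, -1], [4, -1.5, 0, 0, 0, 0, -0.5], [0, 0, 0, 0, 0, 0, -0.5], [0, 0, 0, 0, 0, 0, -0.5]]
  ]
}}

```text
t: 13.8
tcp_pos: [0.389, -0.285, 0.2637]
tool_rot: [0.082, 0.997, -0.0, 0.001]
force: [0.1, 0.6, 1.6]
opening: 0.0209
grip_force: 0.0
```

```bash
python3 - <<'E'
from h import *;import cv2
go([.543,-.047,.2],0);print(arm.state()['q'].round(3))
s=arm.grab_frame("side");t=arm.grab_frame("top")
cv2.imwrite("pics/s3r.png",s[:,:,::-1]);cv2.imwrite("pics/t3r.png",t[:,:,::-1])
def c(im,x,y,w,h,k):
    return cv2.resize(im[y:y+h,x:x+w],None,fx=k,fy=k,interpolation=cv2.INTER_CUBIC)
a=np.hstack([c(s,285,80,80,60,5),c(t,390,150,80,60,5)]);b=np.hstack([c(s,210,100,133,100,3)[:300,:400],c(t,300,105,100,120,4)[180:480,:400]])
b=cv2.copyMakeBorder(b,0,0,0,800-b.shape[1],cv2.BORDER_CONSTANT)
cv2.imwrite("pics/m3.png",np.vstack([a,b])[:,:,::-1])
E
```

```text
t 13.8 tcp [ 0.389  -0.285   0.2637] rv [3.000e-02 6.000e-02 8.062e+01] now-axes [-11.31  26.     6.38] turned-axes [23.8  15.4   6.37] F [0.1 0.6 1.6] op 0.0209 grip 0.0
[-0.709  0.105  1.619  0.     1.417 -2.116]
```

View pics/m3.png

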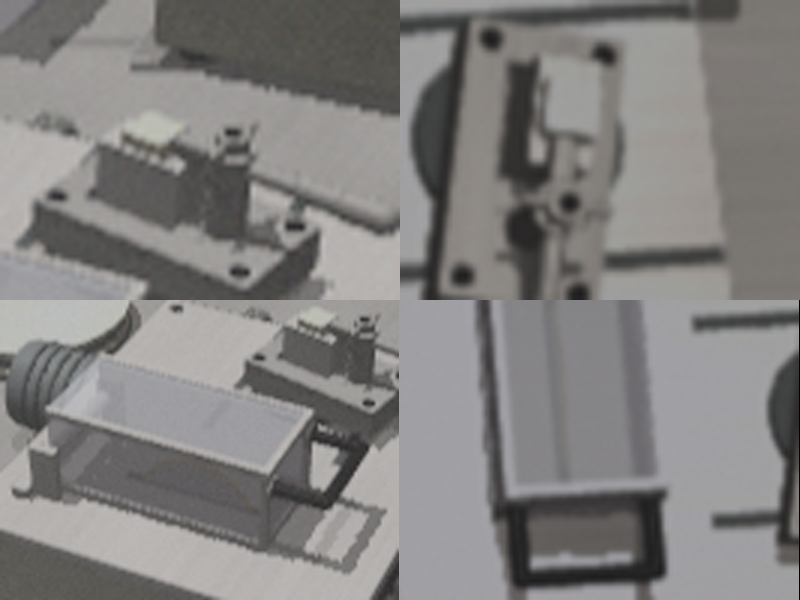

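```bash
python3 - <<'E'
from h import *
np.set_printoptions(precision=4,suppress=True)
yaw=lambda P:np.degrees(np.arctan2(-(P[0]-P[1])[0],(P[0]-P[1])[1]))
for l,P in [("bar top",ray("top",[(116,277+180),(262,271+180)],(300,105),4,.145)),
 ("edge top",ray("top",[(103,202+180),(264,190+180)],(300,105),4,.16)),
 ("bar side",ray("side",[(326,202),(362,143)],(210,100),3,.145)),
 ("edge side",ray("side",[(270,170),(313,109)],(210,100),3,.16))]: print(l,P[:,:2].tolist(),P.mean(0),yaw(P),np.linalg.norm(P[0]-P[1]))
E
```

```text
bar top [[0.5373062614075558, -0.01119568014935686], [0.5402318435711282, -0.08443750852843689]] [ 0.5388 -0.0478  0.145 ] 2.287414853500546 0.07330023502899854
edge top [[0.5727250821553087, -0.0037397582130110213], [0.5786514528176778, -0.08367375717784746]] [ 0.5757 -0.0437  0.16  ] 4.240197054223112 0.08015339081871872
bar side [[0.5333370557233961, -0.015840341055828877], [0.5390585284270755, -0.08833238035027191]] [ 0.5362 -0.0521  0.145 ] 4.512745020936577 0.0727174739039113
edge side [[0.5733106662342617, -0.011341567934074925], [0.5784404395139453, -0.08929146989184567]] [ 0.5759 -0.0503  0.16  ] 3.7651255308581235 0.07811851118094243
```

Emit:
{"api": "servo_tool", "payload": {
  "rows": [
    [[0, 0, 0, 0, 0, 8.5, -0.3], [0, 0, 0, 0, 0, 8.5, -0.3], [0, 0, 0, 0, 0, 8.5, -0.3], [0, 0, 0, 0, 0, 8.5, -0.3], [0, 0, 0, 0, 0, 8.5, -0.3]]
  ]
}}

```text
t: 14.4
tcp_pos: [0.3902, -0.2843, 0.2629]
tool_rot: [0.439, 0.899, 0.0, -0.0]
force: [-0.2, 0.2, -0.0]
opening: 0.033
grip_force: 0.0
```

Emit:
{"api": "servo_tool", "payload": {
  "rows": [
    [[0, 0, 0, 0, 0, 8.5, -0.3], [0, 0, 0, 0, 0, 8.5, -0.3], [0, 0, 0, 0, 0, 8.5, -0.3], [0, 0, 0, 0, 0, 8.5, -0.3], [0, 0, 0, 0, 0, 0, -0.3]]
  ]
}}

```text
t: 14.9
tcp_pos: [0.39, -0.2843, 0.2629]
tool_rot: [0.681, 0.732, 0.0, -0.0]
force: [0.5, -0.3, 0.2]
opening: 0.033
grip_force: 0.0
```

```bash
python3 -c "
from h import *
go([.5375,-.0495,.2],4)"
```

```text
t 14.9 tcp [ 0.39   -0.2843  0.2629] rv [-0.02 -0.03  0.13] now-axes [22.35 16.4   6.3 ] turned-axes [22.4  16.35  6.29] F [ 0.5 -0.3  0.2] op 0.033 grip 0.0
```

Emit:
{"api": "servo_tool", "payload": {
  "rows": [
    [[2, 1.5, 0, 0, 0, 0, -0.3], [3.4, 2.5, 0.5, 0, 0, 0, -0.3], [3.4, 2.5, 1, 0, 0, 0, -0.3], [3.4, 2.5, 1, 0, 0, 0, -0.3], [3.4, 2.5, 1, 0, 0, 0, -0.3]]
  ]
}}

```text
t: 15.4
tcp_pos: [0.4936, -0.1186, 0.2277]
tool_rot: [0.678, 0.735, 0.0, -0.0]
force: [0.6, -1.4, -0.4]
opening: 0.0326
grip_force: 0.0
```

Emit:
{"api": "servo_tool", "payload": {
  "rows": [
    [[3.4, 2.5, 1, 0, 0, 0, -0.3], [2.3, 1.6, 1, 0, 0, 0, -0.3], [1, 0.75, 0.8, 0, 0, 0, -0.3], [0, 0, 0, 0, 0, 0, -0.3], [0, 0, 0, 0, 0, 0, -0.3]]
  ]
}}

```text
t: 15.9
tcp_pos: [0.5357, -0.0509, 0.2003]
tool_rot: [0.68, 0.733, -0.0, -0.0]
force: [-0.1, 0.2, 1.4]
opening: 0.0327
grip_force: 0.0
```

```bash
python3 -c "
from h import *
go([.5375,-.0495,.126],4)"
```

```text
t 15.9 tcp [ 0.5357 -0.0509  0.2003] rv [-0.02  0.01  0.29] now-axes [0.12 0.19 7.43] turned-axes [0.12 0.19 7.43] F [-0.1  0.2  1.4] op 0.0327 grip 0.0
```

Emit:
{"api": "servo_tool", "payload": {
  "rows": [
    [[0.12, 0.19, 2, 0, 0, 0, -0.3], [0, 0, 2.5, 0, 0, 0, -0.3], [0, 0, 2, 0, 0, 0, -0.3], [0, 0, 0.9, 0, 0, 0, -0.3], [0, 0, 0, 0, 0, 0, -0.3]]
  ]
}}

```text
t: 16.4
tcp_pos: [0.5373, -0.0498, 0.126]
tool_rot: [0.681, 0.732, -0.0, -0.0]
force: [-0.4, 0.3, 1.1]
opening: 0.0329
grip_force: 0.0
```

Emit:
{"api": "servo_tool", "payload": {
  "rows": [
    [[0, 0, 0, 0, 0, 0, -1], [0, 0, 0, 0, 0, 0, -1], [0, 0, 0, 0, 0, 0, -1], [0, 0, 0, 0, 0, 0, -1], [0, 0, 0, 0, 0, 0, -1]]
  ],
  "grip_force": 15
}}

```text
t: 16.9
tcp_pos: [0.537, -0.0491, 0.1266]
tool_rot: [0.681, 0.733, -0.001, -0.0]
force: [-6.8, -2.1, 2.0]
opening: 0.0091
grip_force: 15.0
```

```bash
python3 - <<'E'
from h import *
go([.5375,-.0495,.126],4)
E
```

```text
t 16.9 tcp [ 0.537  -0.0491  0.1266] rv [-0.09  0.01  0.21] now-axes [-0.05  0.04  0.06] turned-axes [-0.04  0.04  0.06] F [-6.8 -2.1  2. ] op 0.0091 grip 15.0
```

```bash
python3 - <<'E'
import numpy as np
R=np.hypot(20.7,2.0);a0=np.arctan2(2,20.7)
th=np.radians([0,1,3,6]+list(range(10,57,4))+[57,59,60]);
y=-R*np.cos(a0+th);z=-R*np.sin(a0+th)
for t,a,b in zip(np.degrees(th)[1:],np.diff(y),np.diff(z)):print(round(t),round(a,2),round(b,2))
print(y[-1]-y[0],z[-1]-z[0])
E
```

```text
1 0.04 -0.36
3 0.09 -0.72
6 0.19 -1.07
10 0.34 -1.41
14 0.44 -1.38
18 0.53 -1.35
22 0.63 -1.31
26 0.72 -1.26
30 0.8 -1.21
34 0.88 -1.15
38 0.96 -1.09
42 1.04 -1.02
46 1.1 -0.94
50 1.17 -0.86
54 1.22 -0.78
57 0.95 -0.53
59 0.65 -0.32
60 0.33 -0.15
12.082050807568873 -16.92672585833788
```

Emit:
{"api": "servo_tool", "payload": {
  "rows": [
    [[0, -0.03, -0.36, 0, 0, 0, -1], [0, 0.09, -0.72, 0, 0, 0, -1], [0, 0.19, -1.07, 0, 0, 0, -1], [0, 0.34, -1.41, 0, 0, 0, -1], [0, 0, 0, 0, 0, 0, -1]]
  ],
  "grip_force": 25
}}

```text
t: 17.4
tcp_pos: [0.5437, -0.0487, 0.164]
tool_rot: [0.681, 0.733, -0.0, 0.0]
force: [-5.1, -3.0, -1.4]
opening: 0.0088
grip_force: 25.0
```

```bash
python3 - <<'E'
from h import *
go([.5375,-.0495,.126],4)
E
```

```text
t 17.4 tcp [ 0.5437 -0.0487  0.164 ] rv [0.03 0.04 0.21] now-axes [-0.04 -0.63  3.8 ] turned-axes [-0.04 -0.63  3.8 ] F [-5.1 -3.  -1.4] op 0.0088 grip 25.0
```

Emit:
{"api": "servo_tool", "payload": {
  "rows": [
    [[0, 0.44, -1.38, 0, 0, 0, -1], [0, 0.53, -1.35, 0, 0, 0, -1], [0, 0.63, -1.31, 0, 0, 0, -1], [0, 0.72, -1.26, 0, 0, 0, -1], [0, 0.8, -1.21, 0, 0, 0, -1]]
  ]
}}

```text
t: 17.9
tcp_pos: [0.5734, -0.0468, 0.2286]
tool_rot: [0.681, 0.732, -0.002, -0.001]
force: [-13.4, -6.5, 4.9]
opening: 0.0092
grip_force: 25.0
```

Emit:
{"api": "servo_tool", "payload": {
  "rows": [
    [[0, 0.88, -1.15, 0, 0, 0, -1], [0, 0.96, -1.09, 0, 0, 0, -1], [0, 1.04, -1.02, 0, 0, 0, -1], [0, 1.1, -0.94, 0, 0, 0, -1], [0, 0, 0, 0, 0, 0, -1]]
  ]
}}

```text
t: 18.4
tcp_pos: [0.6145, -0.0442, 0.273]
tool_rot: [0.681, 0.732, -0.0, 0.001]
force: [-18.6, -5.6, 17.6]
opening: 0.0092
grip_force: 25.0
```

Emit:
{"api": "servo_tool", "payload": {
  "rows": [
    [[0, 1.17, -0.86, 0, 0, 0, -1], [0, 1.22, -0.78, 0, 0, 0, -1], [0, 0.95, -0.53, 0, 0, 0, -1], [0, 0.65, -0.32, 0, 0, 0, -1], [0, 0.33, -0.15, 0, 0, 0, -1]]
  ]
}}

```text
t: 18.9
tcp_pos: [0.6574, -0.0412, 0.2986]
tool_rot: [0.681, 0.732, -0.0, 0.002]
force: [-9.4, -8.0, 12.4]
opening: 0.0095
grip_force: 25.0
```

Emit:
{"api": "servo_tool", "payload": {
  "rows": [
    [[0, 0, 0, 0, 0, 0, -1], [0, 0, 0, 0, 0, 0, -1], [0, 0, 0, 0, 0, 0, -1], [0, 0, 0, 0, 0, 0, -1], [0, 0, 0, 0, 0, 0, -1]]
  ]
}}

```text
t: 19.4
tcp_pos: [0.657, -0.0413, 0.2984]
tool_rot: [0.681, 0.732, -0.0, 0.001]
force: [-7.7, -7.4, 11.8]
opening: 0.0093
grip_force: 25.0
```

```bash
python3 - <<'E'
from h import *;import cv2
go([.5365+.1205,-.0495+.0084,.314-.0188],4)
s=arm.grab_frame("side");t=arm.grab_frame("top")
cv2.imwrite("pics/f1.png",np.hstack([cv2.resize(s[60:240,190:400],None,fx=1.9,fy=1.9),cv2.resize(t[80:260,270:480],None,fx=1.9,fy=1.9)])[:,:,::-1])
E
```

```text
t 19.4 tcp [ 0.657  -0.0413  0.2984] rv [0.11 0.13 0.13] now-axes [ 0.02 -0.    0.32] turned-axes [ 0.02 -0.    0.32] F [-7.7 -7.4 11.8] op 0.0093 grip 25.0
```

View pics/f1.png

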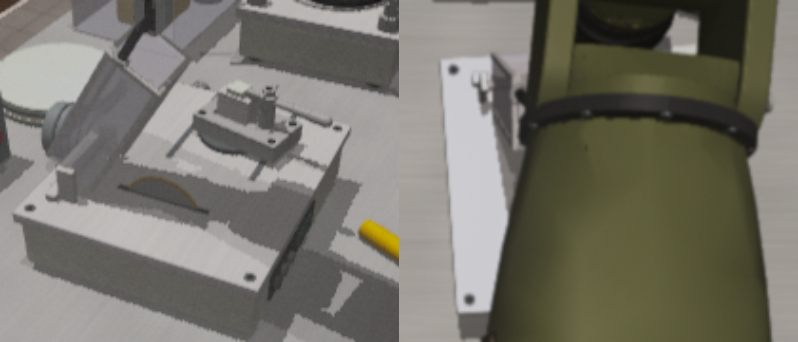

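```bash
python3 - <<'E'
from h import *
c=arm.calibration("side");R=np.array(c["R"]);t=np.array(c["t"])
ps=np.radians(4);gx=np.array([np.cos(ps),np.sin(ps),0]);gy=np.array([-np.sin(ps),np.cos(ps),0]);gz=np.array([0,0,1.])
H=np.array([.537,-.0495,.125])+.207*gx
for th in (56,60,64):
    a=np.radians(th);out=[]
    for x,y,z in [(-.167,.04,.035),(-.167,-.04,.035),(-.167,.04,-.032),(-.167,-.04,-.032),(-.207,0,.02)]:
        X=H+(x*np.cos(a)+z*np.sin(a))*gx+y*gy+(-x*np.sin(a)+z*np.cos(a))*gz
        p=R@X+t;out.append((((c["fx"]*p[0]/p[2]+c["cx"]-190)*1.9).round(),((c["fy"]*p[1]/p[2]+c["cy"]-60)*1.9).round()))
    print(th,[(int(a),int(b)) for a,b in out])
E
```

```text
56 [(113, 58), (148, 23), (165, 104), (196, 67), (162, 24)]
60 [(103, 52), (139, 18), (157, 95), (189, 58), (150, 15)]
64 [(92, 46), (129, 13), (148, 86), (181, 50), (138, 7)]
```

```bash
python3 -c "
from h import *
go([.657,-.0411,.2984],4)
print(arm.sign_off())"
```

```text
t 19.5 tcp [ 0.657  -0.0413  0.2984] rv [0.11 0.13 0.13] now-axes [ 0.02 -0.    0.  ] turned-axes [ 0.02 -0.    0.  ] F [-7.5 -7.8  9.7] op 0.0092 grip 25.0
the job is handed in; nothing more can be done
None
```

The oblong stub is seated in the vice pocket with the clamp lever shut over it, and I handed the job in at 19.5 s with the arm still holding the blade guard open at about 60° (within about 1.5°, from arm position and camera).

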